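# Show the polish test plate to the inspection viewer

## Robot

A 6-joint arm with a two-finger parallel gripper is mounted at the origin on the work surface. World frame = base frame: x ahead of the robot, y to its left, z up, the work surface at z = 0. Lengths are in m, angles in rad, forces in N, time in s.
With the tool pointing down it reaches from about 0.275 to 0.825 m from the base axis. Payload 4.9 kg.
Tool frame: the origin (TCP) lies midway between the tips of the shut fingers; the grasp point (between the pads) lies 19 mm behind it (bot.grip_depth is the distance from the TCP to the grasp point, in m); y points along the fingers, x is the direction in which the jaws open and shut, and the axes are right-handed (so a half turn about y gives the same grasp; the last joint's range is limited). The gripper opens to 85 mm and grips with 20 to 120 N. Pads are 22 mm wide; open, the fingers measure 114 mm over their backs; the gripper's body (76 mm by 85 mm) begins 54 mm behind the grasp point. The pads swing forward as they close: fully open they stand 13 mm farther back than shut.
Start: joints at [1.128, 0.326, -0.193, 1.052, 0, 1.437], TCP at [0.167, 0.524, 0.231] pointing down, gripper open.
Joint ranges: [-2.65, 2.65], [-0.97, 1.79], [-1.3, 1.35], [-1.93, 2.1], [-1.47, 1.37], [-3.14, 3.14]. Speed limits (rad/s): [2.57, 2.57, 3.14, 3.14, 3.14, 3.14].

## Interface

Orientations are given as a unit quaternion [w, x, y, z].
In Python, from cell import bot gives the robot as it stands. Calls block until the motion is done:
- bot.move_pose(position, orientation): joint-space move of the TCP to a pose.
- bot.move_linear(position, speed=0.15, rotation=None, until_force=None): straight line of the TCP; rotation=None keeps the orientation; speed is the mean speed in m/s. With until_force (N) it stops when the force on the tool has changed by that much, and returns True; else False.
- bot.goto_joints(angles): joint-space move.
- bot.set_gripper(opening, grasp_force=None): opening from 0.0 (shut) to 1.0 (fully open); grasp_force is the grip in N (None keeps the last); returns when the fingers have stopped.
- bot.wait(seconds).
- bot.solve_ik(position, orientation): joint angles nearest the present ones, or None.
- bot.camera(name): name is "scene" or "top" or "wrist"; returns the picture (400x640x3 uint8, red, green, blue); there is no depth.
- bot.calibration(name): a dict with "mtx" (3x3 intrinsics, pixels), "extrinsics" (4x4, takes a point from world to camera coordinates); the wrist camera has in their place "hand_eye" (4x4, takes a point from camera to tool coordinates, whose origin is the TCP and whose axes are the tool frame's). Camera axes: x right, y down, z forward; pixel columns grow to the right and rows downward; lengths in m; the calibration is good to about 2 mm. A picture is of the moment at which its call begins: read the wrist's pose just before it. calibration takes no time and is no camera call.
A pose or a line that the arm cannot do raises bot.PlanningError and nothing moves.
- bot.close_job(): hands the job in, once; it reports no verdict.
Trained networks look in the newest picture that a camera, given by its name, has taken for a name from the list of things; names that differ only in an ending like _2 or _b are one class to them, and where a whole thing is asked for, a point or a joint stands for the part that bears it (a point fixed in the world has none). Each returns a list of dicts, best first, with "confidence" (0 to 1); they miss things now and then, are a little off and sometimes report something else, mostly with a low value. They report only what shows in the picture. A call takes as long as a camera call.
- bot.search_frame(camera, thing): "bbox" ([left, top, width, height] in pixels, round what is visible of it).
Readings, each from a call of its own:
- bot.read_clock(): time.
- bot.read_joint_positions(): joint angles.
- bot.read_joint_vel(): joint speeds.
- bot.read_joint_efforts(): joint torques, N m.
- bot.read_position(): TCP position.
- bot.read_tool_rot(): TCP orientation.
- bot.read_ft_force(): force on the tool from outside, world axes, zero at the start.
- bot.read_moment(): the same for the moment, N m.
- bot.read_gripper_width(): opening from 0.0 (shut) to 1.0 (fully open).
Only numpy, scipy, OpenCV 4.12 (cv2) and the standard library are available. Lean on these libraries where they do the work, as an engineer would, in place of code of your own. Each camera call takes 0.05 s, during which the arm holds its last target.

## Task

The polish test plate stands on its long edge in the slotted wooden block; its frosted end is the one with a small notch in the top corner, and you are facing its label side when that notch is at the upper right. Take the plate out and present it to the inspection viewer: hold it level with the label side up and the frosted end pointing at the lens, its centre above the orange ring and as high as the middle of the lens. Finish while still holding it there in the gripper, steady and touching nothing else, and leave the can, the jar, the chair foot and the screwdriver where they are.

Things in the scene. Friction and masses are not known exactly. Their poses are not given: they have to be found in the camera images.
- plate_center (a point): Centre of the test plate: rigid, 62 x 42 x 6 mm, 0.1 kg, dark steel with a white frosted end. Plate axes: x = normal of the label side, y = along the 62 mm length towards the frosted end, z = along the 42 mm width, up at the start. It stands loose in the block's slot, lower edge 50 mm, centre 71 mm above the table; both 62 mm ends stick out 15 mm past the block, free to be gripped.
- plate_frosted (a point): Point on the plate's frosted end (the last 18 mm), 29 mm from plate_center along +y and 4.5 mm from it along -z; same axes. The notch is a square cut, 8 mm (y) x 9 mm (z), out of the +y, +z corner. A yellow label 13 x 24 mm is on the +x face of the frosted end only; the other face is bare.
- block: Slotted wooden block, fixed. Origin on the table under the middle of the slot; z up, slot along y. Foot 70 (x) x 90 (y) x 12 mm high, neck 28 (x) x 32 (y) mm up to 64 mm above the table; slot 8 mm wide, 14 mm deep, open at both ends. Same from both sides; turned so that the plate's label side is at most 2.2 rad from facing away from the robot (+x).
- viewer_spot (a point): Viewing spot, in free air 110 mm above the table, straight above the centre of the orange ring (68 mm across) on the viewer's grey base: the plate's centre belongs here. Axes: z up, y level towards the lens. The viewer is fixed; base 120 (x) x 320 (y) x 6 mm high, from 70 mm behind the spot (-y) to 250 mm on the lens side.
- viewer_lens (a point): Centre of the viewer's round lens front, 140 mm from viewer_spot along +y, at the same height, looking at the spot. Tube 40 mm across; behind it a black housing 50 mm wide, top 135 mm above the table, on a post.
- polish_can: Upright brass and blue can, 66 mm across, 150 mm tall, origin at its underside. To be left alone.
- wax_jar: Upright amber jar with white cap, 68 mm across, 50 mm tall, origin at its underside. To be left alone.
- chair_foot: Brown tapered chair foot standing on the table, 34 mm across, 32 mm tall, origin at its underside. To be left alone.
- screwdriver: Screwdriver lying on the table, origin at its underside. To be left alone.

How it is judged:
On the way:
1. the plate is lifted clear of the block in the gripper (height (world z) of plate_center above 0.095 m and contact force between plate and the fingers above 0.5 N and contact force between plate and block below 0.05 N), for 0.1 s.
At the end, for the whole second after the job is handed in: Gripper still holds the plate, at rest, clear of the viewer: centre within 25 mm of the viewing spot, label side up within 0.3 rad of level, frosted end towards the lens within 0.35 rad; can, jar, chair foot and screwdriver moved less than 30 mm (angle between plate_center's own x axis and vertical below 0.3 rad and angle between the y axis of plate_center and the y axis of viewer_spot, either way round below 0.35 rad and y of plate_frosted in the frame of viewer_spot above 0 m and distance between plate_center and viewer_spot below 0.025 m and linear speed of plate below 0.02 m/s and angular speed of plate below 0.2 rad/s and contact force between plate and the fingers above 0.5 N and contact force between plate and viewer below 0.05 N and distance of each of polish_can, wax_jar, chair_foot, screwdriver from where it was at the start of the episode below 0.03 m); the arm keeps its last pose, push and grip.
It fails at once if a bystander was disturbed (distance of any of polish_can, wax_jar, chair_foot, screwdriver from where it was at the start of the episode above 0.03 m).
It also fails if it takes over 45 s, if anything falls off the work surface, if the arm or the gripper's body presses on something with over 40 N, if the wrist force passes 120 N, or if a joint passes its speed limit or range.

## Working session

There is one attempt and no reset: what is moved stays moved. The work goes in short steps, each a Python script; the robot and the scene stay as the last script left them, time stands still between calls to the robot, and variables do not carry over. Pictures are saved under pics/ and viewed, and the job is handed in when it is done.

```bash
mkdir -p pics; ls; python3 - <<'E'
from cell import bot
import cv2
for c in ["scene","top","wrist"]:
    im=bot.camera(c); cv2.imwrite(f"pics/{c}0.png",cv2.cvtColor(im,cv2.COLOR_RGB2BGR))
    for t in ["plate_center","block","viewer_lens","polish_can","wax_jar","chair_foot","screwdriver"]:
        r=bot.search_frame(c,t)
        print(c,t,[(x['bbox'],round(x['confidence'],2)) for x in r[:2]])
    print(bot.calibration(c))
print(bot.read_clock())
E
```

```text
pics
scene plate_center [([215.0, 229.0, 27.1, 21.8], 0.6)]
scene block [([203.7, 241.3, 48.2, 37.8], 0.8)]
scene viewer_lens [([313.3, 172.1, 122.1, 66.3], 0.81)]
scene polish_can [([345.6, 218.0, 29.7, 65.7], 0.74)]
scene wax_jar [([377.8, 145.1, 21.5, 21.4], 0.68)]
scene chair_foot [([249.0, 313.8, 14.5, 21.6], 0.67)]
scene screwdriver [([148.2, 266.6, 58.4, 51.0], 0.78), ([345.5, 219.2, 30.5, 65.8], 0.42)]
{'mtx': array([[418.42640946,   0.        , 324.5341002 ],
       [  0.        , 418.42640946, 196.3002195 ],
       [  0.        ,   0.        ,   1.        ]]), 'extrinsics': array([[ 0.76977815,  0.63814311,  0.0146619 , -0.47036899],
       [ 0.39177394, -0.45420464, -0.80013206, -0.1499896 ],
       [-0.50393926,  0.62166833, -0.59964465,  1.39616818],
       [ 0.        ,  0.        ,  0.        ,  1.        ]])}
top plate_center []
top block [([377.8, 223.0, 27.7, 26.6], 0.96)]
top viewer_lens [([320.8, 147.0, 21.5, 31.8], 0.72), ([243.1, 155.4, 46.4, 103.0], 0.64)]
top polish_can [([324.1, 144.9, 18.2, 35.2], 0.96)]
top wax_jar [([182.7, 233.9, 22.7, 21.9], 0.55), ([376
[... 551 characters left out ...]
,  0.        ,  0.        ,  1.        ]])}
wrist plate_center []
wrist block []
wrist viewer_lens []
wrist polish_can []
wrist wax_jar []
wrist chair_foot []
wrist screwdriver []
{'mtx': array([[312.81753131,   0.        , 318.5625112 ],
       [  0.        , 312.81753131, 195.7249618 ],
       [  0.        ,   0.        ,   1.        ]]), 'hand_eye': array([[ 9.99999695e-01,  6.39195011e-04,  4.49894682e-04,
        -5.28436339e-04],
       [-2.15944187e-04, -3.27252251e-01,  9.44936991e-01,
        -1.43389330e-01],
       [ 7.51228058e-04, -9.44936800e-01, -3.27252013e-01,
         8.41263197e-02],
       [ 0.00000000e+00,  0.00000000e+00,  0.00000000e+00,
         1.00000000e+00]])}
1.2
```

View pics/scene0.png

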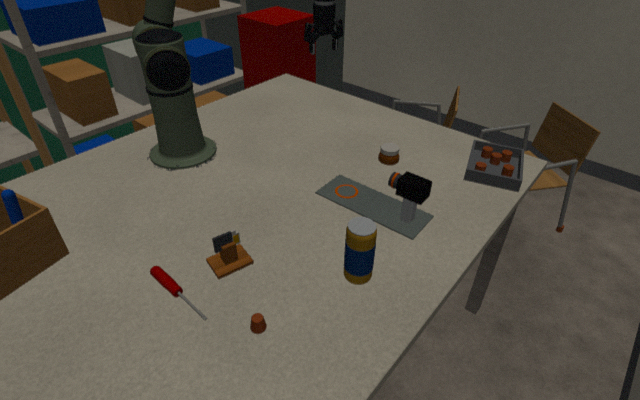

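View pics/top0.png

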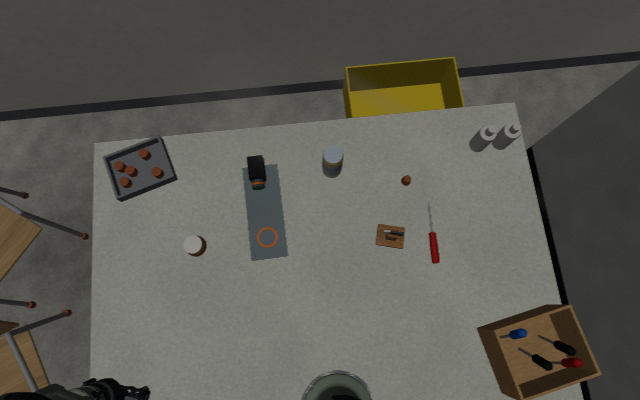

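```bash
python3 - <<'E'
import cv2
a=cv2.imread("pics/scene0.png");b=cv2.imread("pics/top0.png")
cv2.imwrite("pics/sc1.png",cv2.resize(a[210:310,160:290],None,fx=6,fy=6,interpolation=cv2.INTER_CUBIC))
cv2.imwrite("pics/tc1.png",cv2.resize(b[130:280,230:430],None,fx=4,fy=4,interpolation=cv2.INTER_CUBIC))
E
```

```text
(no output)
```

View pics/sc1.png

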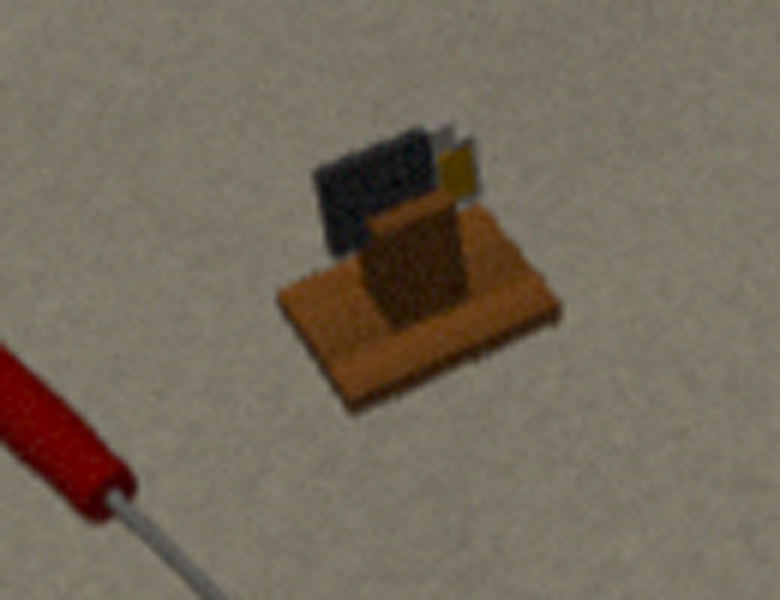

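View pics/tc1.png

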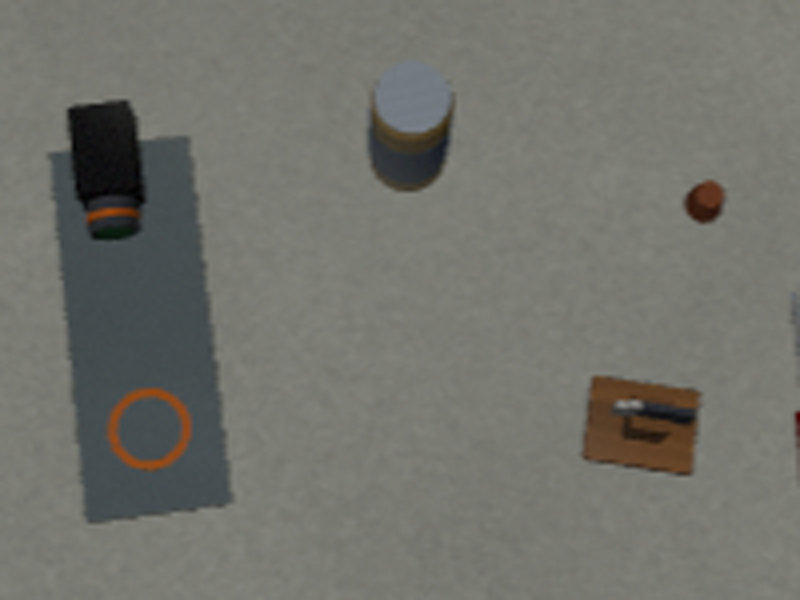

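The scene view shows the label (about px 236,238) facing the scene camera, so the label normal is roughly +x and the frosted end is towards +y. The top view shows the ring at about (267,237), the lens up-image (+x), the block at (391,236) and the jar at (195,245). Next I compute poses.

```bash
cat > h.py <<'E'
import numpy as np, cv2
from scipy.spatial.transform import Rotation as R
from cell import bot
def ray(name,px,z):
    c=bot.calibration(name);K=c['mtx'];E=c['extrinsics']
    d=np.linalg.inv(K)@np.array([px[0],px[1],1.0]);Rm=E[:3,:3];t=E[:3,3]
    o=-Rm.T@t;d=Rm.T@d
    return o+d*(z-o[2])/d[2]
def q(Rm):
    a=R.from_matrix(Rm).as_quat();return np.array([a[3],a[0],a[1],a[2]])
E
python3 - <<'E'
from h import *
b=cv2.imread("pics/top0.png")
hsv=cv2.cvtColor(b,cv2.COLOR_BGR2HSV)
def T(p): return (p[0]/4+230-.375,p[1]/4+130-.375)
c=[ray('top',T(p),.012)[:2] for p in [(592,376),(700,390),(690,474),(584,460)]]
print('foot',np.round(c,4),np.mean(c,0))
for i in range(4):
    d=c[(i+1)%4]-c[i]; print(np.linalg.norm(d),np.degrees(np.arctan2(d[1],d[0])))
# ring
m=((hsv[...,0]<20)&(hsv[...,1]>130)&(hsv[...,2]>60)).astype(np.uint8)
s=np.zeros_like(m);s[222:255,252:285]=m[222:255,252:285]
ys,xs=np.nonzero(s);e=cv2.fitEllipse(np.stack([xs,ys],1).astype(np.float32));print(len(xs),e)
print('ring',ray('top',e[0],.006))
v=[ray('top',T(p),.006)[:2] for p in [(50,153),(188,136),(232,502),(88,522)]]
print('base',np.round(v,4))
for i in range(4):
    d=v[(i+1)%4]-v[i]; print(np.linalg.norm(d),np.degrees(np.arctan2(d[1],d[0])))
print('plate ends', ray('top',T((612,407)),.092),ray('top',T((697,413)),.092))
for n,p,z in [('can',(408,97),.15),('foot',(707,190),.032)]: print(n,ray('top',T(p),z))
print('jar',ray('top',(193.5,243.5),.05)); print('sd',ray('top',(430,205),.01),ray('top',(436,262),.01))
# scene checks
a=cv2.imread("pics/scene0.png")
def S(p): return (p[0]/6+160-.4,p[1]/6+210-.4)
c=[ray('scene',S(p),.012)[:2] for p in [(278,298),(352,400),(560,308),(480,205)]]
print('foot scene',np.round(c,4),np.mean(c,0))
for i in range(4):
    d=c[(i+1)%4]-c[i]; print(np.linalg.norm(d),np.degrees(np.arctan2(d[1],d[0])))
h=cv2.cvtColor(a,cv2.COLOR_BGR2HSV);m=((h[...,0]<20)&(h[...,1]>110)&(h[...,2]>60)).astype(np.uint8)
s=np.zeros_like(m);s[178:205,325:365]=m[178:205,325:365]
ys,xs=np.nonzero(s);e=cv2.fitEllipse(np.stack([xs,ys],1).astype(np.float32));print(len(xs),e)
print('ring',ray('scene',e[0],.006))
E
```

```text
foot [[ 0.5572 -0.1957]
 [ 0.5361 -0.2829]
 [ 0.4681 -0.2642]
 [ 0.4886 -0.1796]] [ 0.51250975 -0.23059935]
0.08965439757222972 -103.59661616790297
0.07058216772943107 164.6481687689186
0.08700437074020238 76.34465671331913
0.07046156434409757 -13.199652405937625
126 ((266.86895751953125, 236.69064331054688), (18.389141082763672, 18.965946197509766), 59.739112854003906)
ring [0.55336775 0.17280254 0.006     ]
base [[0.8    0.2388]
 [0.8028 0.1199]
 [0.4856 0.1101]
 [0.4817 0.2281]]
0.11889012116407482 -88.62704771555981
0.3174438109162602 -178.2279608638325
0.11807600327235121 91.86240724058999
0.3184591845433177 1.9180193505466274
plate ends [ 0.51715655 -0.19513433  0.092     ] [ 0.50551792 -0.26010512  0.092     ]
can [ 0.76598088 -0.06208553  0.15      ]
foot [ 0.70056673 -0.31005847  0.032     ]
jar [0.54855205 0.40194271 0.05      ]
sd [ 0.60197392 -0.37930908  0.01      ] [ 0.41191954 -0.36723139  0.01      ]
foot scene [[ 0.4723 -0.2697]
 [ 0.5364 -0.2849]
 [ 0.5601 -0.2019]
 [ 0.4921 -0.1834]] [ 0.5152191  -0.23499202]
0.06578628561634325 -13.355952189040599
0.08630633698634328 74.0294961479802
0.07050633688681215 164.78180990440546
0.08851084209343475 -102.87316525950665
126 ((346.1756591796875, 190.83966064453125), (12.77748966217041, 21.32532501220703), 93.24443817138672)
ring [0.55180569 0.17022753 0.006     ]
```

```bash
cat >> h.py <<'E'
P0=np.array([0.5135,-0.2305,0.071]); PSI=np.radians(76.5)
SPOT=np.array([0.5525,0.1715,0.110]); VY=np.radians(1.85)
def plateR0():
    y=np.array([np.cos(PSI),np.sin(PSI),0]);z=np.array([0,0,1.]);return np.stack([np.cross(y,z),y,z],1)
def plateR1():
    y=np.array([np.cos(VY),np.sin(VY),0]);x=np.array([0,0,1.]);return np.stack([x,y,np.cross(x,y)],1)
def toolInPlate(th,s):
    # tool y along cos*y - sin*z of plate, tool x = s * plate x
    ty=np.array([0,np.cos(th),-np.sin(th)]);tx=np.array([s,0,0.]);return np.stack([tx,ty,np.cross(tx,ty)],1)
E
python3 - <<'E'
from h import *
print(R.from_quat(np.roll(bot.read_tool_rot(),-1)).as_matrix().round(2))
for th in range(0,125,15):
  for s in (1,-1):
    t=toolInPlate(np.radians(th),s); g=np.array([0,-.025,0.004]) # grasp pt on plate
    tcp=g+t[:,1]*.012
    out=[]
    for P,Rp in ((P0,plateR0()),(P0+[0,0,.15],plateR0()),(SPOT,plateR1()),(SPOT+[0,0,.12],plateR1())):
        j=bot.solve_ik(P+Rp@tcp,q(Rp@t)); out.append(None if j is None else np.round(j,2).tolist())
    print(th,s,*out,sep='  ')
E
```

```text
[[ 0.3   0.   -0.95]
 [ 0.95  0.    0.3 ]
 [ 0.   -1.    0.  ]]
0  1  None  None  None  None
0  -1  None  None  None  None
15  1  [-0.98, 1.26, 0.37, 1.88, 0.79, 0.27]  [-0.98, 1.06, 0.35, 2.05, 0.79, 0.27]  None  None
15  -1  [-0.98, 1.26, 0.37, 1.88, 0.79, -2.87]  [-0.98, 1.06, 0.35, 2.05, 0.79, -2.87]  None  None
30  1  [-0.95, 1.05, 0.18, 1.55, 0.71, 0.52]  [-0.95, 0.88, 0.24, 1.78, 0.71, 0.52]  None  None
30  -1  [-0.95, 1.05, 0.18, 1.55, 0.71, -2.62]  [-0.95, 0.88, 0.24, 1.78, 0.71, -2.62]  None  None
45  1  [-0.89, 0.86, 0.01, 1.26, 0.59, 0.74]  [-0.89, 0.71, 0.12, 1.54, 0.59, 0.74]  None  None
45  -1  [-0.89, 0.86, 0.01, 1.26, 0.59, -2.4]  [-0.89, 0.71, 0.12, 1.54, 0.59, -2.4]  None  None
60  1  [-0.82, 0.71, -0.14, 1.03, 0.43, 0.92]  [-0.82, 0.56, 0.01, 1.33, 0.43, 0.92]  [0.72, 1.25, -0.01, 1.89, -1.41, -1.57]  [0.72, 1.05, -0.09, 2.01, -1.41, -1.57]
60  -1  [-0.82, 0.71, -0.14, 1.03, 0.43, -2.22]  [-0.82, 0.56, 0.01, 1.33, 0.43, -2.22]  [0.72, 1.25, -0.01, 1.89, -1.41, 1.57]  [0.72, 1.05, -0.09, 2.01, -1.41, 1.57]
75  1  [-0.72, 0.59, -0.27, 0.84, 0.23, 1.08]  [-0.72, 0.45, -0.09, 1.16, 0.23, 1.08]  [0.68, 1.33, 0.25, 2.06, -1.18, -1.57]  None
75  -1  [-0.72, 0.59, -0.27, 0.84, 0.23, -2.06]  [-0.72, 0.45, -0.09, 1.16, 0.23, -2.06]  [0.68, 1.33, 0.25, 2.06, -1.18, 1.57]  None
90  1  [-0.6, 0.52, -0.36, 0.69, 0.0, 1.21]  [-0.6, 0.37, -0.17, 1.02, 0.0, 1.21]  None  None
90  -1  [-0.6, 0.52, -0.36, 0.69, 0.0, -1.93]  [-0.6, 0.37, -0.17, 1.02, 0.0, -1.93]  None  None
105  1  [-0.47, 0.51, -0.42, 0.58, -0.25, 1.33]  [-0.47, 0.34, -0.24, 0.92, -0.25, 1.33]  None  None
105  -1  [-0.47, 0.51, -0.42, 0.58, -0.25, -1.81]  [-0.47, 0.34, -0.24, 0.92, -0.25, -1.81]  None  None
120  1  [-0.34, 0.55, -0.45, 0.51, -0.52, 1.45]  [-0.34, 0.36, -0.29, 0.85, -0.52, 1.45]  None  None
120  -1  [-0.34, 0.55, -0.45, 0.51, -0.52, -1.69]  [-0.34, 0.36, -0.29, 0.85, -0.52, -1.69]  None  None
```

```bash
cat >> h.py <<'E'
def tcpInPlate(th,dep=-.008,lat=-.008):
    d=np.array([0,np.cos(th),-np.sin(th)]);n=np.array([0,np.sin(th),np.cos(th)]);return dep*d+lat*n
LO=np.array([-2.65,-.97,-1.3,-1.93,-1.47,-3.14]);HI=np.array([2.65,1.79,1.35,2.1,1.37,3.14])
def final(th,s,tilt,yaw,dz=0,spot=None):
    Rp=plateR1(); t=Rp@toolInPlate(th,s)
    ax=np.cross(t[:,1],[0,0,1.]) # rotate tool y downwards: about -(ty x z)
    Q=R.from_rotvec([0,0,yaw]).as_matrix()@R.from_rotvec(-ax*tilt).as_matrix()
    Rp2=Q@Rp; P=(SPOT if spot is None else spot)+[0,0,dz]
    return P+Rp2@tcpInPlate(th),Q@t
E
python3 - <<'E'
from h import *
for th in (50,55,60,65,70,75,80):
  for tilt in (0,.1,.18):
   for yaw in (-.12,0,.12):
    o=[]
    for dz in (0,.05,.1):
      p,Rm=final(np.radians(th),1,tilt,yaw,dz); j=bot.solve_ik(p,q(Rm))
      o.append(None if j is None else (np.round(j,2).tolist() if dz==0 else round(min((np.array(j)-LO).min(),(HI-j).min()),2)))
    if o[0]: print(th,tilt,yaw,o, round(min((np.array(o[0])-LO).min(),(HI-o[0]).min()),2))
E
```

```text
50 0 -0.12 [[0.72, 1.24, -0.02, 1.88, -1.46, -1.57], np.float64(0.01), np.float64(0.01)] 0.01
50 0.1 -0.12 [[0.72, 1.02, -0.2, 1.18, -1.42, -2.31], np.float64(0.05), np.float64(0.05)] 0.05
50 0.1 0.12 [[0.71, 0.92, -0.88, -1.17, -1.4, 2.2], np.float64(0.07), np.float64(0.07)] 0.07
50 0.18 -0.12 [[0.71, 0.91, -0.3, 0.87, -1.36, -2.62], np.float64(0.11), np.float64(0.11)] 0.11
50 0.18 0 [[0.72, 0.8, -0.6, 0.1, -1.39, 3.06], np.float64(0.08), np.float64(0.08)] 0.08
50 0.18 0.12 [[0.71, 0.8, -0.85, -0.74, -1.34, 2.46], np.float64(0.13), np.float64(0.13)] 0.13
55 0 -0.12 [[0.72, 1.27, 0.07, 1.94, -1.38, -1.57], np.float64(0.09), np.float64(0.06)] 0.09
55 0.1 -0.12 [[0.71, 1.11, -0.04, 1.5, -1.36, -2.05], np.float64(0.11), np.float64(0.11)] 0.11
55 0.1 0 [[0.72, 0.98, -0.27, 0.98, -1.44, -2.48], np.float64(0.03), np.float64(0.03)] 0.03
55 0.1 0.12 [[0.72, 0.84, -0.71, -0.38, -1.46, 2.74], np.float64(0.01), np.float64(0.01)] 0.01
55 0.18 -0.12 [[0.71, 1.0, -0.13, 1.23, -1.31, -2.33], np.float64(0.16), np.float64(0.16)] 0.16
55 0.18 0 [[0.72, 0.88, -0.37, 0.7, -1.38, -2.76], np.float64(0.09)
[... 2854 characters left out ...]
8, 1.16, 0.18, 1.71, -1.15, -1.99], np.float64(0.32), np.float64(0.26)] 0.32
75 0.18 0.12 [[0.7, 1.09, 0.03, 1.51, -1.24, -2.12], np.float64(0.23), np.float64(0.23)] 0.23
80 0 0.12 [[0.69, 1.34, 0.28, 2.09, -1.21, -1.57], None, None] 0.01
80 0.1 0 [[0.67, 1.29, 0.35, 1.98, -1.1, -1.77], np.float64(0.07), np.float64(0.02)] 0.12
80 0.1 0.12 [[0.69, 1.23, 0.21, 1.85, -1.2, -1.83], np.float64(0.2), np.float64(0.15)] 0.25
80 0.18 -0.12 [[0.64, 1.28, 0.44, 1.98, -0.99, -1.85], np.float64(0.08), np.float64(0.02)] 0.12
80 0.18 0 [[0.66, 1.21, 0.29, 1.83, -1.08, -1.92], np.float64(0.21), np.float64(0.15)] 0.27
80 0.18 0.12 [[0.68, 1.14, 0.14, 1.66, -1.17, -2.02], np.float64(0.3), np.float64(0.3)] 0.3
```

```bash
cat >> h.py <<'E'
TH=np.radians(70)
def grasp(back=0,up=0):
    Rp=plateR0();t=Rp@toolInPlate(TH,1)
    return P0+Rp@tcpInPlate(TH)-back*t[:,1]+np.array([0,0,up]),t
def wpose():
    return np.array(bot.read_position()),R.from_quat(np.roll(bot.read_tool_rot(),-1)).as_matrix()
def wproj(pts,p,Rm):
    c=bot.calibration('wrist');H=c['hand_eye'];X=((np.atleast_2d(pts)-p)@Rm-H[:3,3])@H[:3,:3]
    u=X@c['mtx'].T;return u[:,:2]/u[:,2:]
def proj(name,pts):
    c=bot.calibration(name);X=np.atleast_2d(pts)@c['extrinsics'][:3,:3].T+c['extrinsics'][:3,3]
    u=X@c['mtx'].T;return u[:,:2]/u[:,2:]
E
python3 - <<'E'
from h import *
p,t=grasp(.11,.03); bot.move_pose(p,q(t)); bot.wait(.3)
p,Rm=wpose(); im=bot.camera('wrist'); np.savez('w1.npz',p=p,R=Rm)
im=cv2.cvtColor(im,cv2.COLOR_RGB2BGR);cv2.imwrite('pics/w1.png',im)
Rp=plateR0()
for y,z in ((-.031,.021),(.023,.021),(.031,.012),(-.031,-.021),(.031,-.021)):
    for x in (.003,-.003):
        u=wproj(P0+Rp@[x,y,z],p,Rm)[0]; print(y,z,x,u.round(1)); cv2.circle(im,tuple(int(round(a)) for a in u),1,(0,255,0),-1)
B=np.array([P0[0],P0[1],0])
for x,y in ((.035,.045),(.035,-.045),(-.035,.045),(-.035,-.045)):
    u=wproj(B+Rp@[x,y,.012],p,Rm)[0]; print(u.round(1)); cv2.circle(im,tuple(int(round(a)) for a in u),1,(0,0,255),-1)
cv2.imwrite('pics/w1o.png',im); print(p,bot.read_clock())
E
```

```text
-0.031 0.021 0.003 [321.5 215.8]
-0.031 0.021 -0.003 [314.8 215.8]
0.023 0.021 0.003 [321.6 155.7]
0.023 0.021 -0.003 [314.9 155.7]
0.031 0.012 0.003 [321.5 148.5]
0.031 0.012 -0.003 [315.  148.5]
-0.031 -0.021 0.003 [321.1 213.8]
-0.031 -0.021 -0.003 [315.3 213.8]
0.031 -0.021 0.003 [321.2 153.8]
0.031 -0.021 -0.003 [315.4 153.8]
[348.6 146.7]
[348.6 224.6]
[288.1 146.6]
[287.8 224.6]
[ 0.50247179 -0.27672458  0.20914919] 4.6167
```

View pics/w1o.png

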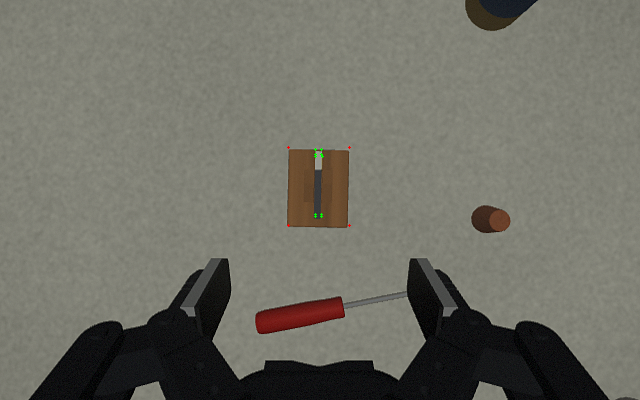

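The wrist picture matches the projection to within about 2 px. The block and plate sit about 1.5 mm further towards the dark end, and the plate top runs from (318,150) to (318,217). I adjust for that and grasp.

```bash
sed -i 's/^P0=.*PSI/P0=np.array([0.5132,-0.2320,0.071]); PSI/' h.py; python3 - <<'E'
from h import *
p,t=grasp(.0); print(bot.move_linear(p,speed=.08,rotation=q(t),until_force=8)); print(bot.read_position()-p, bot.read_ft_force())
bot.wait(.2)
pp,Rm=wpose();im=bot.camera('wrist');cv2.imwrite('pics/w2.png',cv2.cvtColor(im,cv2.COLOR_RGB2BGR))
im=bot.camera('scene');cv2.imwrite('pics/s2.png',cv2.resize(cv2.cvtColor(im,cv2.COLOR_RGB2BGR)[180:310,150:310],None,fx=5,fy=4.6))
print(bot.read_clock())
E
```

```text
False
[ 0.00026083 -0.00034138  0.00040024] [ 0.34096543 -0.38663203 -0.00909543]
6.7917
```

View pics/w2.png

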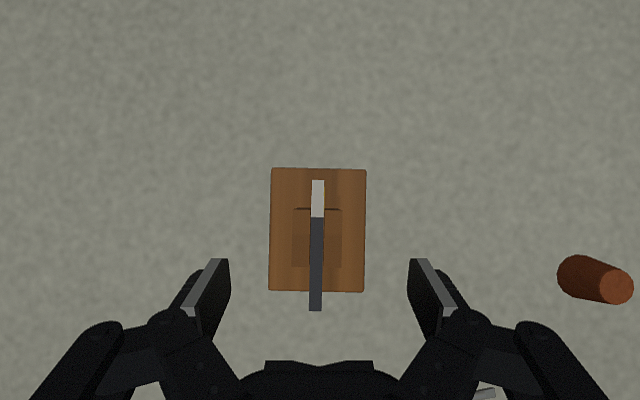

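View pics/s2.png

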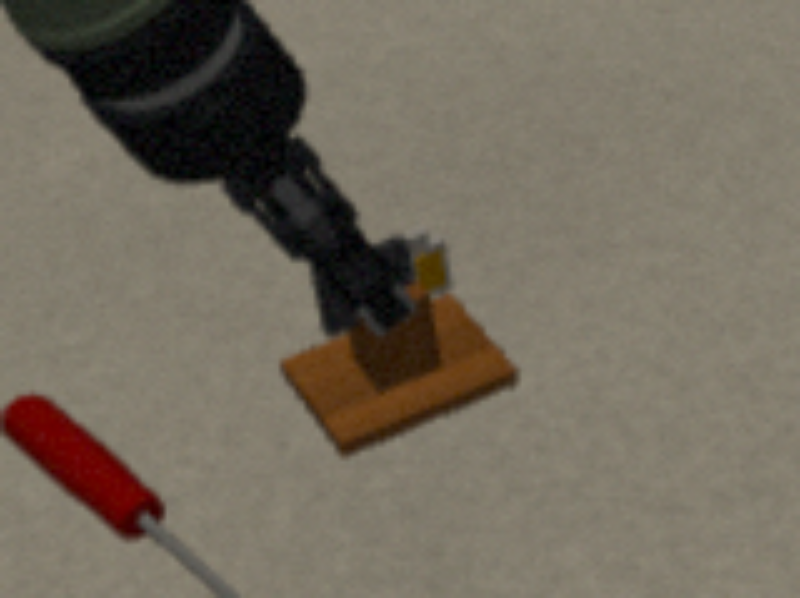

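The jaws straddle the plate, clear of the neck. The plate is turned about 1° and sits about 1 mm to image-left of the jaw middle (x about 316.5 against 318.5). I correct that, close and lift.

```bash
sed -i 's/^P0=.*$/P0=np.array([0.5122,-0.2318,0.071]); PSI=np.radians(75.5)/' h.py; python3 - <<'E'
from h import *
p,t=grasp(.0); bot.move_linear(p,speed=.05,rotation=q(t))
bot.set_gripper(0.0,grasp_force=50); bot.wait(.3)
print(bot.read_gripper_width(),bot.read_ft_force())
bot.move_linear(p+[0,0,.12],speed=.08); bot.wait(.2)
print(bot.read_gripper_width(),bot.read_ft_force(),bot.read_position())
im=bot.camera('wrist');cv2.imwrite('pics/w3.png',cv2.cvtColor(im,cv2.COLOR_RGB2BGR))
im=bot.camera('scene');cv2.imwrite('pics/s3.png',cv2.resize(cv2.cvtColor(im,cv2.COLOR_RGB2BGR)[150:280,150:310],None,fx=5,fy=4.6))
print(bot.read_clock())
E
```

```text
0.05394517111125555 [ 0.39298878 -0.64587529  2.36836159]
0.056968368677856596 [ 0.48424567 -0.2140533  -0.68397877] [ 0.50952349 -0.2416159   0.19546646]
10.0
```

View pics/w3.png

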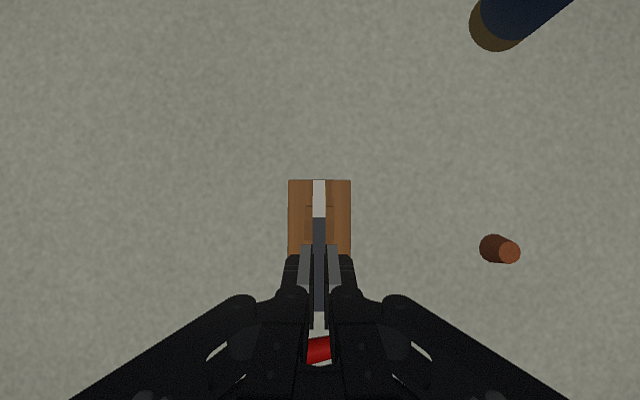

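View pics/s3.png

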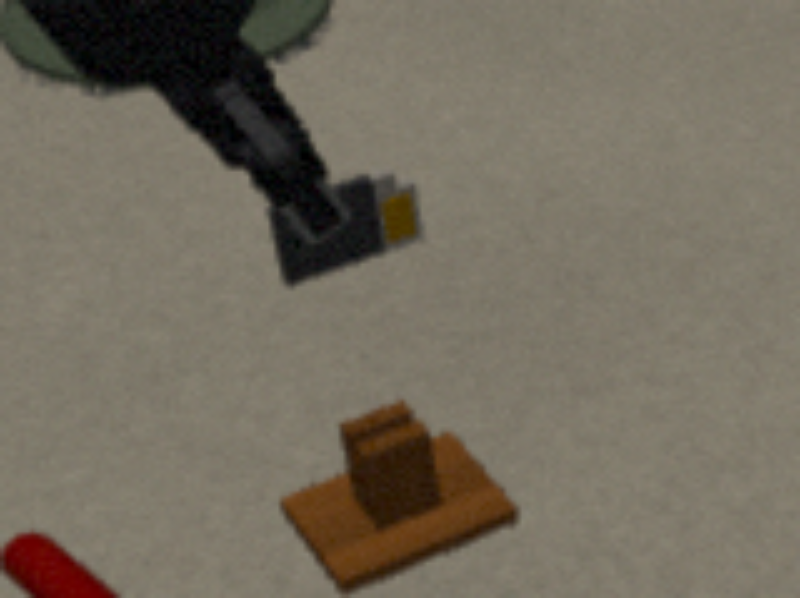

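Plate lifted cleanly: it shows at (345,220) of the scene crop, square between the pads with the label visible. I swing to above the spot next.

```bash
python3 - <<'E'
from h import *
p,t=grasp(0,.19); bot.move_linear(p,speed=.15)
p,t=final(TH,1,.10,0,.08); j=bot.solve_ik(p,q(t)); print(np.round(j,2))
bot.goto_joints(j); bot.wait(.2)
print(bot.read_position()-p,bot.read_gripper_width(),bot.read_ft_force())
for c in ('scene','top'):
    im=cv2.cvtColor(bot.camera(c),cv2.COLOR_RGB2BGR);cv2.imwrite(f'pics/{c}4.png',im)
print(bot.read_clock())
E
```

```text
[ 0.7   1.08  0.11  1.86 -1.24 -1.87]
[ 0.00024822 -0.00066937  0.00026851] 0.05388612477050196 [ 0.105226    0.26461603 -0.67257424]
13.3917
```

View pics/scene4.png

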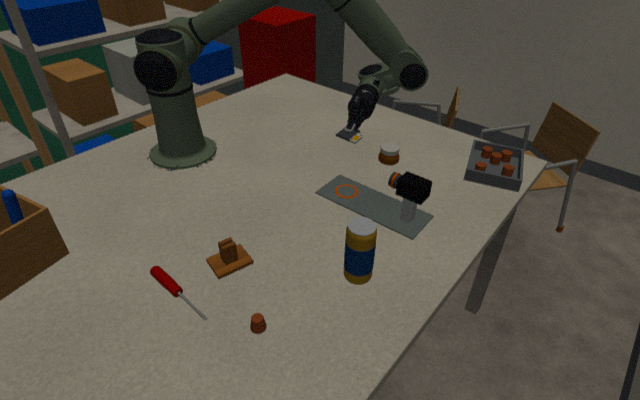

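View pics/top4.png

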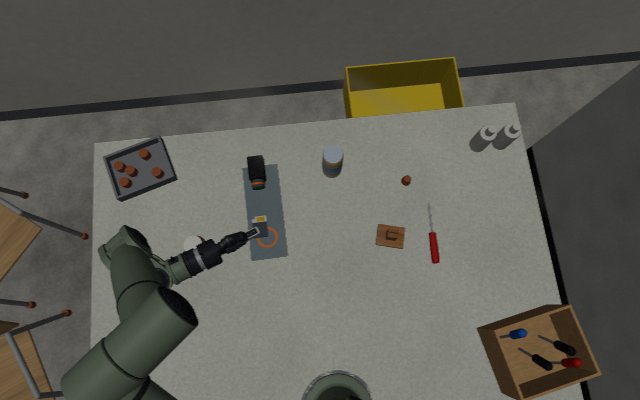

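The plate is over the ring with the yellow label up and the label/white end pointing at the lens (top view about (261,225)). The wrist passes beside and above the jar, so I descend with a force guard.

```bash
python3 - <<'E'
from h import *
p,t=final(TH,1,.10,0,0)
print(bot.move_linear(p,speed=.08,rotation=q(t),until_force=6)); bot.wait(.5)
pp,Rm=wpose();print(pp-p,bot.read_gripper_width(),bot.read_ft_force(),np.abs(bot.read_joint_vel()).max())
# predicted plate pose from tool
Rp=Rm@toolInPlate(TH,1).T; C=pp-Rp@tcpInPlate(TH); print('C',C-SPOT,Rp.round(2).tolist())
for c,(y0,y1,x0,x1,f) in {'scene':(140,240,300,440,5),'top':(140,270,180,310,4.5)}.items():
    im=cv2.cvtColor(bot.camera(c),cv2.COLOR_RGB2BGR);cv2.imwrite(f'pics/{c}5.png',im)
    k=cv2.resize(im[y0:y1,x0:x1],None,fx=f,fy=f,interpolation=cv2.INTER_CUBIC)
    for y,z in ((-.031,.021),(.023,.021),(.023,.012),(.031,.012),(.031,-.021),(-.031,-.021)):
        u=(proj(c,C+Rp@[.003,y,z])[0]-[x0,y0]+.5)*f; cv2.circle(k,tuple(int(a) for a in u),2,(0,255,0),-1)
    cv2.imwrite(f'pics/{c}5c.png',k)
for n in ("polish_can","wax_jar","chair_foot","screwdriver"):
    print(n,[(x['bbox'],round(x['confidence'],2)) for x in bot.search_frame('scene',n)[:1]])
print(bot.read_clock())
E
```

```text
False
[1.19708138e-05 2.76596878e-05 5.69117187e-05] 0.05502637736223218 [-0.18187879  0.10526891 -1.34815662] 0.0013237885561208495
C [1.22127529e-05 2.80980420e-05 5.76380942e-05] [[0.04, 1.0, -0.03], [-0.09, 0.03, 1.0], [1.0, -0.03, 0.09]]
polish_can [([344.8, 215.7, 31.7, 69.7], 0.85)]
wax_jar [([380.3, 142.7, 19.8, 24.3], 0.74)]
chair_foot [([248.4, 313.2, 17.0, 19.7], 0.52)]
screwdriver [([148.0, 265.2, 59.0, 52.2], 0.92)]
15.3417
```

View pics/scene5c.png

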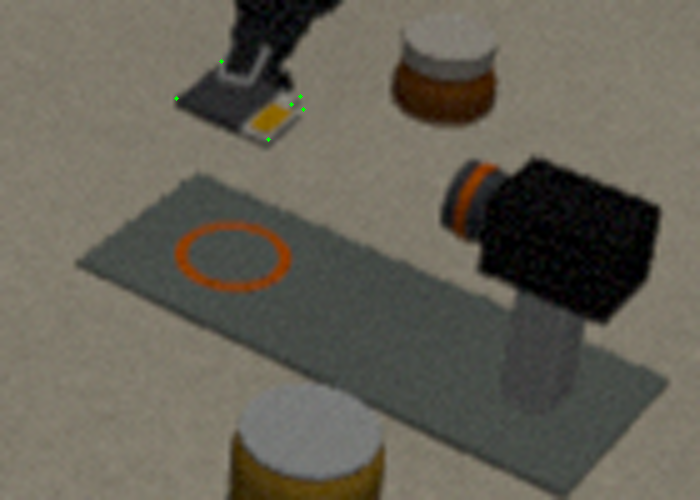

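View pics/top5c.png

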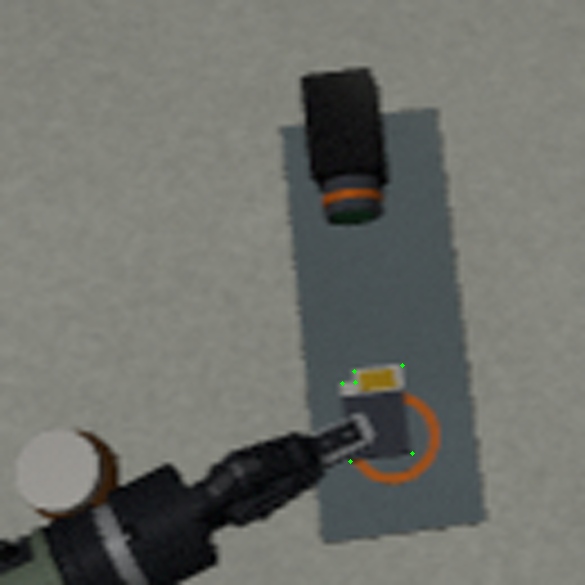

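The overlay agrees with the plate outline to within 1–2 px in both views. The bystanders are within detector noise of their first boxes, the jar is untouched, and the arm is at rest.

```bash
python3 - <<'E'
from h import *
print(bot.read_gripper_width(),bot.read_ft_force()); bot.close_job()
E
```

```text
0.05350461609226967 [ 0.5718968   0.01050094 -0.70928793]
the job is handed in; nothing more can be done
```

I took the plate out of the block and handed the job in at about 15 s of the 45 s limit. The arm is still holding the plate at the viewing spot; no verdict is reported.

I gripped it at the top corner of the dark end with 50 N, lifted it straight out, turned it label side up and lowered it over the orange ring. The frosted end points at the lens.

**Plate position:** worked out from the tool pose, the centre is within 0.1 mm of my measured viewing spot, about 0.1 rad off level and pointing straight at the lens. I chose that small tilt to keep the arm away from its joint limits. The plate outline drawn from that pose matched the scene and top pictures to within 1–2 px. The two cameras put the orange ring about 3 mm apart.

**Grip and contact:** the fingers stayed at the plate's thickness. The force reading was close to its zero, just the plate's own weight, so nothing suggests it is touching the viewer. The arm was at rest.

**Bystanders:** in the scene picture, the can, jar, chair foot and screwdriver were within about 2–3 px of where they started, which is the detector's scatter. The wrist passes beside and above the jar without touching it.

No check failed.

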